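Hold the tamper ready over the basket

ROBOT

A 7-joint arm with a two-finger parallel gripper is mounted at the origin on the work surface. World frame = base frame: x ahead of the robot, y to its left, z up, the work surface at z = 0. Lengths are in m, angles in degrees, forces in N, time in s.
With the tool pointing down it reaches from about 0.425 to 0.925 m from the base axis. Payload 6.8 kg.
Tool frame: the origin (TCP) lies midway between the tips of the shut fingers; the grasp point (between the pads) lies 19 mm behind it; x points along the fingers, z is the direction in which the jaws open and shut, and the axes are right-handed (so a half turn about x gives the same grasp; the last joint's range is limited). The gripper opens to 88 mm and grips with 3 to 60 N. Pads are 20 mm wide; open, the fingers measure 115 mm over their backs; the gripper's body (75 mm by 178 mm) begins 61 mm behind the grasp point.
Start: joints at [66.056, 27.33, 1.283, 89.118, -0.659, 63.558, -4.761], TCP at [0.206, -0.643, 0.223] pointing down, gripper open.
Joint ranges: [-169.35, 169.35], [-19.33, 120.38], [-80.79, 83.38], [13.8, 139.57], [-78.32, 258.32], [9.67, 109.79], [-169.56, 169.56]. Speed limits (degrees/s): [136.94, 136.94, 180, 180, 180, 180, 180].

INTERFACE

Orientations are given as a 3x3 rotation matrix whose columns are the frame's x, y, z axes.
In Python, from workcell import r gives the robot as it stands.
- The arm moves only by the tool move_arm, never from a script. Its argument "deltas" is a list of rows, each a list of 5 numbers: the shift along the tool's x, y, z in m, then the turn about the tool's x in rad, then the opening in per cent of the stroke, from 0 (shut) to 100 (fully open). In form: [[dx, dy, dz, turn, jaw], ...]. A call has 1 to 8 rows; each row shifts and turns the commanded pose from where the row before left it, along the tool's axes as they then stand; what a row does not reach is not made up. A row lasts 1/8 s, in which the tool goes at most 62.5 mm and 10.7 degrees, less where a joint would pass 70% of its speed; a pose out of reach is approached as far as the arm can. A call is refused whole if a number of a shift passes 0.0625 or a number of a turn 0.188, either way. A call with a gripper value outside its range is refused whole. The fingers move at their own pace and stop on an object; "squeeze" is the grip in N (left out, the last holds). Time passes only in rows, so rows that do not move let the fingers close. It gives the time, the measured TCP pose, the force and the opening at its end, in the units of the state.
- r.observe(): the state, without advancing time (a new reading comes with each control period).
- r.grab_frame(name): name is "scene" or "side" or "wrist"; returns the picture (480x640x3 uint8, blue, green, red); there is no depth.
- r.get_calibration(name): a dict with "camera_matrix" (3x3 intrinsics, pixels), "k1" (the pictures are not rectified: a ray, as slopes to the right and down, at radius r is drawn at 1 + k1 r^2 times it, then the intrinsics apply), "eye" and "rotation" of the camera in the world; the wrist camera has in their place "tool_from_camera" (4x4, takes a point from camera to tool coordinates, whose origin is the TCP and whose axes are the tool frame's). Camera axes: x right, y down, z forward; pixel columns grow to the right and rows downward; lengths in m; the calibration is good to about 2 mm. A picture is of the moment at which its call begins: read the wrist's pose just before it. get_calibration takes no time and is no camera call.
- r.close_job(): hands the job in, once; it reports no verdict.
Trained networks look in the newest picture that a camera, given by its name, has taken for a name from the list of things; names that differ only in an ending like _2 or _b are one class to them, and where a whole thing is asked for, a point or a joint stands for the part that bears it (a point fixed in the world has none). Each returns a list of dicts, best first, with "confidence" (0 to 1); they miss things now and then, are a little off and sometimes report something else, mostly with a low value. They report only what shows in the picture. A call takes as long as a camera call.
- r.boxes_of(query, camera): "bbox" ([left, top, width, height] in pixels, round what is visible of it).
- r.regions_of(query, camera): "region" (480x640 bool, what is visible of it) and "bbox" ([left, top, width, height] in pixels, round what is visible of it).
The state is a dict: "time": time; "q": joint angles; "qvel": joint speeds; "joint_torque": joint torques, N m; "tool_pos": TCP position; "ee_rot": TCP orientation; "wrist_force": force on the tool from outside, world axes, zero at the start; "moment": the same for the moment, N m; "opening": opening from 0.0 (shut) to 1.0 (fully open).
Only numpy, scipy, OpenCV 4.12 (cv2) and the standard library are available. Lean on these libraries where they do the work, as an engineer would, in place of code of your own. Each camera call takes 0.05 s, during which the arm holds its last target.

TASK

Get the coffee bar ready to tamp: take the wide tamper (the one with a wooden handle whose steel foot just fits the basket, not the narrow one) out of its compartment in the tool caddy, lift it over the clear cake display and bring it to the portafilter in its stand. Finish while still holding it in the gripper, hovering still, level and centred about 15 mm above the rim of the basket, without its having touched the portafilter or its stand. Do not bump the cake display, and leave the other tools, cups, jars and bottles where they are.

Things in the scene. Friction and masses are not known exactly. Their poses are not given: they have to be found in the camera images.
- wide_tamper_center (a point): Centre of the wide tamper, half-way up its 100 mm; it stands upright in a caddy compartment. From the bottom: flat round steel foot 58 mm across, 16 mm thick; steel neck 20 mm across; from 38 to 100 mm above the underside a straight round dark-wood handle 32 mm across, to be gripped from above in any yaw. 0.29 to 0.45 kg. z points up its axis.
- wide_tamper_foot (a point): The centre of the underside of the wide tamper's foot, 50 mm below its centre point along its axis; this is the point that must end above the basket.
- wide_tamper: The wide tamper itself, origin at the centre of its underside, z up its axis.
- narrow_tamper: A second tamper to leave alone: same dark-wood handle and the same heights (100 mm) but its steel foot is only 45 mm across. Origin at the centre of its underside. Like all four tools it stands in a compartment of the caddy of its own; which compartment is which changes.
- leveller: Leave alone: a low disc without a handle, 62 mm across and 32 mm tall, steel below and dark wood on top. Origin at the centre of its underside.
- shot_glass: Leave alone: a clear glass, about 54 mm across and 62 mm tall, upright in the caddy. Origin at the centre of its underside.
- caddy: Fixed tool caddy: open light-wood tray 166 x 166 mm, 30 mm high, 2 x 2 compartments 77 mm square (walls and floor 4 mm; centres 40.5 mm from the middle both ways). Origin at the centre of its underside, x and y along its sides. It stands left or right of the cake display, the tamping stand on the other side.
- station: Fixed tamping stand with a portafilter clamped in it: dark wooden foot 130 x 100 x 12 mm, on it the round steel portafilter 72 mm across, open basket facing up, two small lugs, and a level dark-wood handle 27 mm thick reaching 165 mm from the basket's axis along the stand's -x, 70 mm above the table. Origin on the table under the basket's axis.
- basket_rim (a point): The centre of the mouth of the basket, level with its rim, 84 mm above the table; the mouth is 60 mm across, the basket 32 mm deep; z points up.
- cover: The fixed cake display between the caddy and the stand: a clear box with thin aluminium edges on a wooden board with cakes inside, closed on top, 260 mm (its x, away from the robot) x 130 mm (its y) and 125 mm high. Origin at the centre of its underside.
- cup: Leave alone: white espresso cup, 68 mm across, 55 mm tall, on the counter beside the far end of the cake display, on the right. Origin at the centre of its underside.
- pitcher: Leave alone: steel milk pitcher with a handle, 80 mm across, 95 mm tall, beyond the work area on the left. Origin at the centre of its underside.
- jar: Leave alone: glass jar with a steel lid, 68 mm across, 85 mm tall, beyond the work area on the right. Origin at the centre of its underside.
- bottle0: Leave alone: one of three amber bottles with black caps, 60 mm across, 140 mm tall, in a row beyond the cake display. Origin at the centre of its underside.
- bottle1: Leave alone: one of three amber bottles with black caps, 60 mm across, 140 mm tall, in a row beyond the cake display. Origin at the centre of its underside.
- bottle2: Leave alone: one of three amber bottles with black caps, 60 mm across, 140 mm tall, in a row beyond the cake display. Origin at the centre of its underside.

How it is judged (in metres and radians):
On the way, in this order (a step that is already met when the one before it is completed fails the run):
1. the wide tamper is held in the gripper and lifted out of the caddy (height (world z) of wide_tamper_foot above 0.05 m and contact force between wide_tamper and the fingers above 1 N), for 0.1 s.
2. the wide tamper is carried over the cake display, above its top (y of wide_tamper_foot in the frame of cover between -0.06 and 0.06 m and x of wide_tamper_foot in the frame of cover between -0.17 and 0.17 m and z of wide_tamper_foot in the frame of cover above 0.125 m), for 0.05 s.
At the end, for the whole second after the job is handed in: Wide tamper gripped and still (under 20 mm/s), its foot within 6 mm of the basket axis sideways, 3 to 28 mm above the rim, tilt under 0.10 rad; neither it nor the fingers touch the portafilter or stand; all other loose things within 25 mm of their start (horizontal distance between wide_tamper_foot and basket_rim below 0.006 m and z of wide_tamper_foot in the frame of basket_rim between 0.003 and 0.028 m and angle between wide_tamper's own z axis and vertical below 0.1 rad and linear speed of wide_tamper below 0.02 m/s and contact force between wide_tamper and the fingers above 1 N and contact force between each of wide_tamper, the fingers and station below 0.1 N and distance of each of narrow_tamper, leveller, shot_glass, cup, pitcher, bottle0, bottle1, bottle2, jar from where it was at the start of the episode below 0.025 m); the arm keeps its last pose, push and grip.
It fails at once if the tamper touches the portafilter or its stand (contact force between wide_tamper and station above 1 N).
It fails at once if the tamper or the gripper bumps the cake display (contact force between any of wide_tamper, the arm, the fingers and cover above 2 N).
It fails at once if a bystander is disturbed (moved over 25 mm or tipped over) (distance of any of narrow_tamper, leveller, shot_glass, cup, pitcher, bottle0, bottle1, bottle2, jar from where it was at the start of the episode above 0.025 m or angle between any of narrow_tamper, leveller, shot_glass, cup, pitcher, bottle0, bottle1, bottle2, jar's own z axis and vertical above 0.5 rad).
It also fails if it takes over 45 s, if anything falls off the work surface, if the arm or the gripper's body presses on something with over 40 N, if the wrist force passes 120 N, or if a joint passes its speed limit or range.

## Working session

There is one attempt and no reset: what is moved stays moved. The work goes in short steps, Python scripts to look and compute and a tool call to move; the robot and the scene stay as the last step left them, time stands still between calls to the robot, and variables do not carry over. Pictures are saved under pics/ and viewed, and the job is handed in when it is done.

Besides the shell and the picture viewer there is one more tool, called after "Call:" as name(argument=value, ...) on one line, values as JSON. move_arm: Moves the arm, as the interface text tells. Its arguments: {"type":"object","properties":{"deltas":{"type":"array"},"squeeze":{"type":"number"}},"required":["deltas"]}

```bash
mkdir -p pics; cat > h.py <<'E'
import numpy as np, cv2
from workcell import r
def grab(n,f):
    im=r.grab_frame(n); cv2.imwrite('pics/'+f,im); return im
def cam(n):
    c=r.get_calibration(n); K=np.array(c['camera_matrix'])
    if 'eye' in c: return K,c['k1'],np.array(c['eye']),np.array(c['rotation'])
    s=r.observe(); T=np.eye(4); T[:3,:3]=s['ee_rot']; T[:3,3]=s['tool_pos']
    M=T@np.array(c['tool_from_camera']); return K,c['k1'],M[:3,3],M[:3,:3]
def ray(c,uv):
    K,k1,e,R=c; p=np.linalg.solve(K,[uv[0],uv[1],1.])[:2]; q=p.copy()
    for _ in range(30): q=p/(1+k1*(q@q))
    return e,R@np.array([q[0],q[1],1.])
def onz(c,uv,z):
    e,d=ray(c,uv); return e+d*(z-e[2])/d[2]
def proj(c,P):
    K,k1,e,R=c; p=R.T@(np.array(P)-e); q=p[:2]/p[2]; q=q*(1+k1*(q@q)); return (K@np.array([q[0],q[1],1]))[:2]
E
python3 - <<'E'
from h import *
s=r.observe(); print(s)
for n in('scene','side','wrist'):
    grab(n,n+'0.png'); c=cam(n); print(n,c)
for n in('scene','side'):
  for q in('wide_tamper','narrow_tamper','station','caddy','cover','basket_rim','leveller','shot_glass'):
    try: print(n,q,[(d['bbox'],round(d['confidence'],2)) for d in r.boxes_of(q,n)])
    except Exception as e: print(q,e)
E
```

```text
{'time': 0.0, 'q': array([66.05748965, 27.37591943,  1.27960732, 89.17691994, -0.65834484,
       63.55753626, -4.76057346]), 'qvel': array([ 0.04628907,  0.13021883,  0.0091519 , -0.00679292,  0.09712777,
        0.05690269, -0.11320138]), 'joint_torque': array([ 5.33888924e-04, -5.82855070e+01,  1.53460175e+00, -2.72612107e+01,
       -5.43881441e-02,  1.70337246e-02,  1.52467514e-04]), 'tool_pos': array([ 0.20557636, -0.64231024,  0.22169041]), 'ee_rot': array([[-6.79144303e-04,  9.52388490e-01,  3.04886378e-01],
       [ 1.66509452e-03,  3.04887103e-01, -9.52387044e-01],
       [-9.99998383e-01, -1.39143597e-04, -1.79287920e-03]]), 'wrist_force': array([-0.02533325,  0.69420966,  0.29488126]), 'moment': array([ 0.0045874 , -0.0495548 , -0.03368154]), 'opening': 0.996962736990038}
scene (array([[494.22720172,   0.        , 319.6015821 ],
       [  0.        , 494.22720172, 244.381265  ],
       [  0.        ,   0.        ,   1.        ]]), -0.11076833437205112, array([ 1.23240056, -0.53547069,  0.60766422]), array([[ 0.66062239,  0.41761474, -0.62383971],
       [ 0.75069859, -0.3
[... 1221 characters left out ...]
8, 222.2, 68.6, 104.3], 0.95)]
scene leveller [([394.3, 203.3, 24.3, 21.2], 0.61)]
scene shot_glass [([361.3, 200.0, 27.5, 27.3], 0.95)]
side wide_tamper [([226.7, 318.8, 30.1, 56.9], 0.63)]
side narrow_tamper []
side station [([387.1, 197.1, 76.7, 49.0], 0.96), ([258.4, 202.1, 136.1, 105.2], 0.53), ([225.3, 317.6, 34.1, 59.9], 0.41), ([207.9, 215.4, 30.3, 59.5], 0.23)]
side caddy [([192.6, 308.5, 121.2, 82.8], 0.61)]
side cover [([258.4, 205.1, 135.1, 98.8], 0.56), ([387.3, 197.4, 76.7, 50.0], 0.21)]
side basket_rim [([385.3, 196.2, 81.6, 50.0], 0.94)]
side leveller [([270.0, 298.5, 24.3, 58.0], 0.71), ([191.9, 309.8, 119.3, 80.5], 0.69)]
side shot_glass [([244.8, 291.8, 28.2, 43.1], 0.79)]
```

View pics/scene0.png

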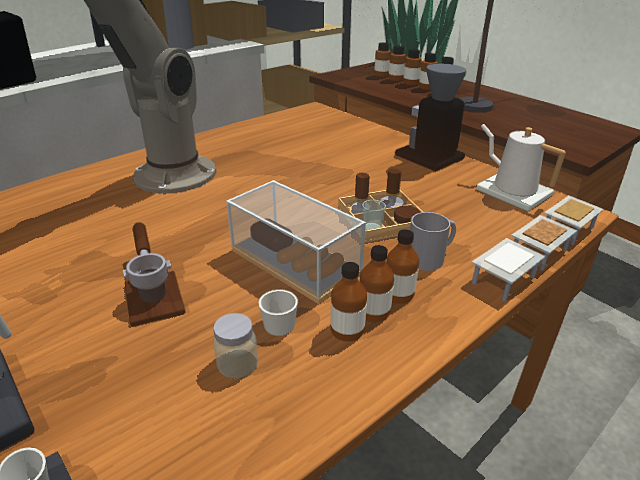

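View pics/side0.png

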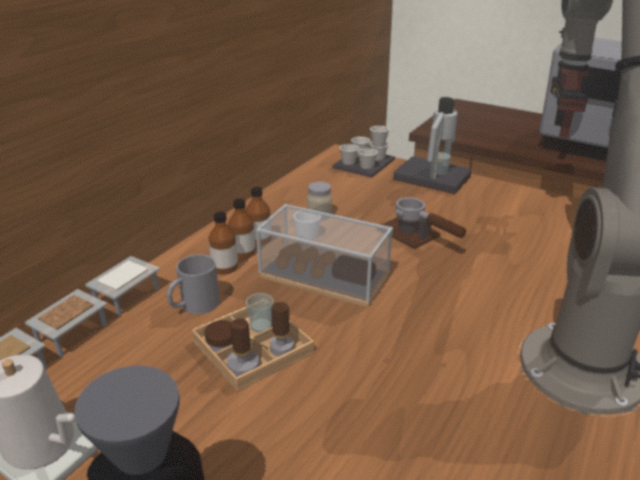

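View pics/wrist0.png

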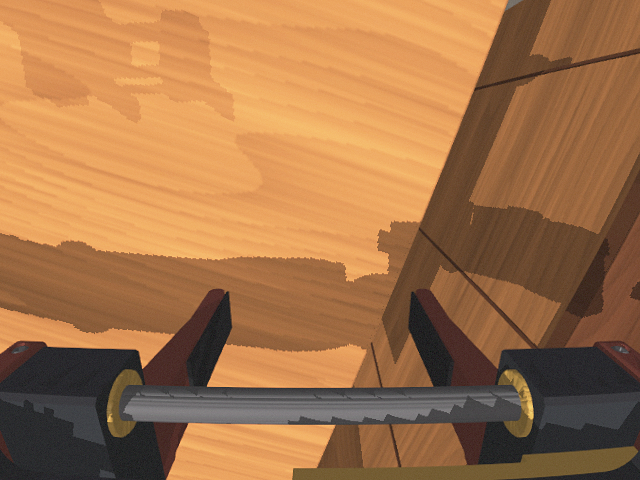

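```bash
python3 - <<'E'
import cv2
a=cv2.imread('pics/scene0.png')[150:250,320:440]; b=cv2.imread('pics/side0.png')[270:400,180:330]
cv2.imwrite('pics/sc_crop.png',cv2.resize(a,None,fx=5,fy=5,interpolation=2)); cv2.imwrite('pics/si_crop.png',cv2.resize(b,None,fx=4,fy=4,interpolation=2))
E
```

```text
(no output)
```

View pics/sc_crop.png

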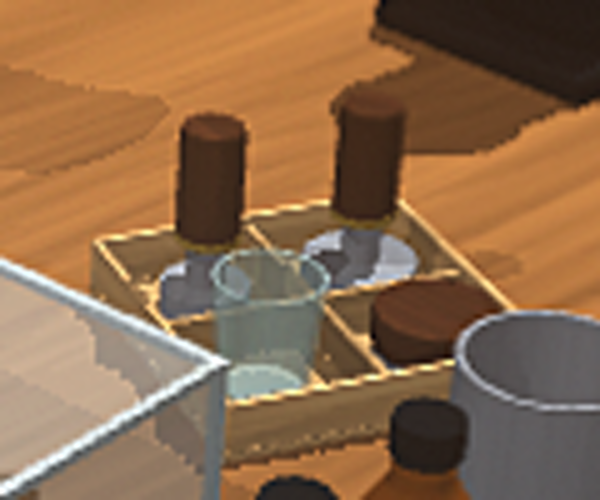

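View pics/si_crop.png

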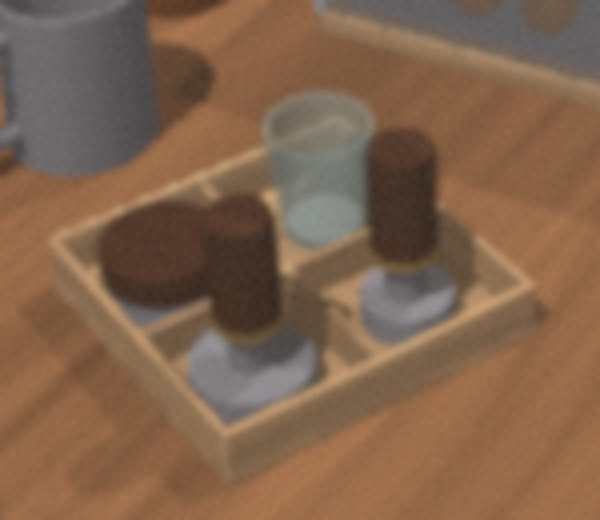

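The wide tamper has the larger foot: top at about (394,170) in scene and (240,320) in side. The narrow one stands nearer the cover. Next I'll zoom on the basket and cover corners.

```bash
python3 - <<'E'
from h import *
a=cv2.imread('pics/scene0.png')[215:330,110:200]; b=cv2.imread('pics/side0.png')[185:255,380:475]
cv2.imwrite('pics/sc_st.png',cv2.resize(a,None,fx=5,fy=5,interpolation=2)); cv2.imwrite('pics/si_st.png',cv2.resize(b,None,fx=8,fy=8,interpolation=2))
S,D=cam('scene'),cam('side')
def tri(a,b):
    A=np.zeros((3,3));B=np.zeros(3);rs=[ray(S,a),ray(D,b)]
    for e,d in rs:
        d=d/np.linalg.norm(d);P=np.eye(3)-np.outer(d,d);A+=P;B+=P@e
    x=np.linalg.solve(A,B); return x.round(4)
w=((394.6,169.5),(239.8,321)); 
print('wide top',tri(*w),onz(S,w[0],.104),onz(D,w[1],.104))
n=((362.8,175),(280.5,306)); print('narrow top',tri(*n),onz(S,n[0],.104),onz(D,n[1],.104))
for nm,uvs in (('cover top scene',[(229,202),(273,182),(365,224),(319,247)]),):
    for uv in uvs: print(nm,onz(S,uv,.125).round(4))
for uv in [(259,231),(284,207),(391,230),(378,251)]: print('cover side',onz(D,uv,.125).round(4))
# caddy outer top corners
for uv in [(339.5,198.5),(401,190.5),(423,213)]: print('caddy sc',onz(S,uv,.03).round(4))
for uv in [(194,330),(237,378),(313,341)]: print('caddy si',onz(D,uv,.03).round(4))
E
```

```text
wide top [0.5398 0.3142 0.1076] [0.53631599 0.32182923 0.104     ] [0.54116615 0.30940794 0.104     ]
narrow top [0.5065 0.2394 0.1043] [0.50810282 0.24097736 0.104     ] [0.50522786 0.23730231 0.104     ]
cover top scene [ 0.449  -0.0885  0.125 ]
cover top scene [0.4348 0.034  0.125 ]
cover top scene [0.691  0.0588 0.125 ]
cover top scene [ 0.6928 -0.0585  0.125 ]
cover side [0.6746 0.0657 0.125 ]
cover side [ 0.691  -0.0542  0.125 ]
cover side [ 0.4374 -0.0822  0.125 ]
cover side [0.4241 0.0094 0.125 ]
caddy sc [0.4582 0.2153 0.03  ]
caddy sc [0.529  0.3644 0.03  ]
caddy sc [0.6389 0.316  0.03  ]
caddy si [0.6599 0.3048 0.03  ]
caddy si [0.5118 0.3644 0.03  ]
caddy si [0.4515 0.2144 0.03  ]
```

View pics/sc_st.png

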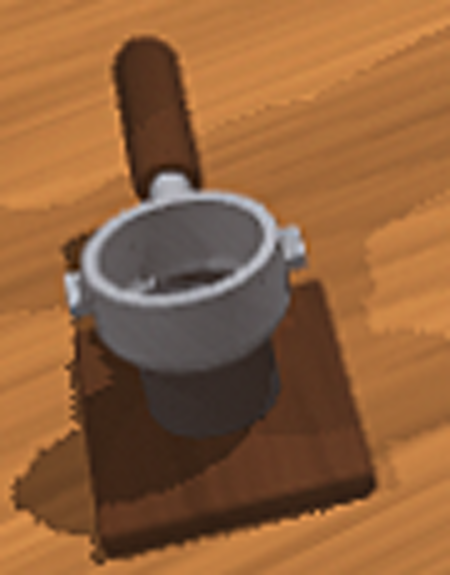

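View pics/si_st.png

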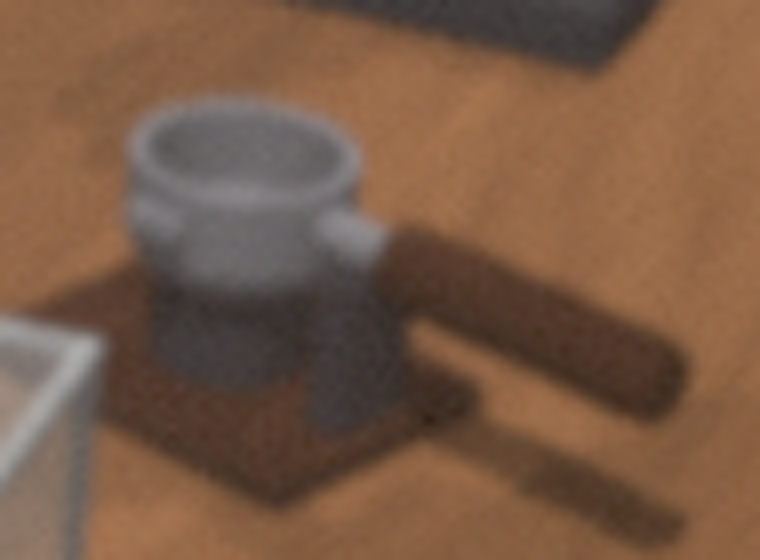

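```bash
python3 - <<'E'
from h import *
S,D=cam('scene'),cam('side')
print(onz(S,(146.2,264.7),.084),onz(D,(410.4,204),.084))
print(onz(S,(430,218),.095),onz(S,(350,270),.14),onz(S,(378,252),.14),onz(S,(405,237),.14))
s=r.observe();R=s['ee_rot'];p=s['tool_pos']
print(R.T@(np.array([.53,-.27,.30])-p))
print(R.T@(np.array([.541,.313,.30])-[.53,-.27,.3]))
E
```

```text
[ 0.48419396 -0.29476683  0.084     ] [ 0.4787528  -0.29521818  0.084     ]
[0.72832405 0.21493194 0.095     ] [ 0.79120074 -0.07939252  0.14      ] [ 0.78570046 -0.00837258  0.14      ] [0.78494747 0.06212585 0.14      ]
[-0.07730618  0.4224301  -0.25630445]
[-4.34933257e-06  1.88202913e-01 -5.51896425e-01]
```

Call:
move_arm(deltas=[[-0.01,0.044,-0.03,0,100],[-0.01,0.044,-0.03,0,100],[-0.01,0.044,-0.03,0,100],[-0.01,0.044,-0.03,0,100],[-0.01,0.044,-0.03,0,100],[-0.01,0.044,-0.03,0,100],[-0.01,0.044,-0.03,0,100],[-0.01,0.044,-0.03,0,100]])

```text
time: 1.95
tool_pos: [0.4687, -0.3056, 0.3033]
ee_rot: [[0.001, 0.952, 0.305], [-0.0, 0.305, -0.952], [-1.0, 0.0, 0.001]]
wrist_force: [0.6, -1.2, -0.3]
opening: 0.999
```

Call:
move_arm(deltas=[[0,0,0,0,100],[0,0,0,0,100]])

```text
time: 2.2
tool_pos: [0.4674, -0.3076, 0.3026]
ee_rot: [[-0.0, 0.952, 0.305], [-0.001, 0.305, -0.952], [-1.0, -0.001, 0.0]]
wrist_force: [-0.1, -0.6, -0.7]
opening: 0.997
```

```bash
python3 - <<'E'
from h import *
s=r.observe();print(s['time'],s['tool_pos'],s['ee_rot'].round(3),s['q'].round(1))
c=cam('wrist');grab('wrist','w1.png')
for d in r.regions_of('basket_rim','wrist'): print(d['bbox'],d['confidence'])
print(proj(c,[.481,-.295,.084]))
E
```

```text
2.2 [ 0.46737474 -0.30760351  0.30256915] [[-0.     0.952  0.305]
 [-0.001  0.305 -0.952]
 [-1.    -0.001  0.   ]] [ 34.9  13.   -9.5  98.9   2.3  68.2 -47.5]
[228.5, 118.6, 147.7, 193.8] 0.57
[312.05448318 197.60569625]
```

View pics/w1.png

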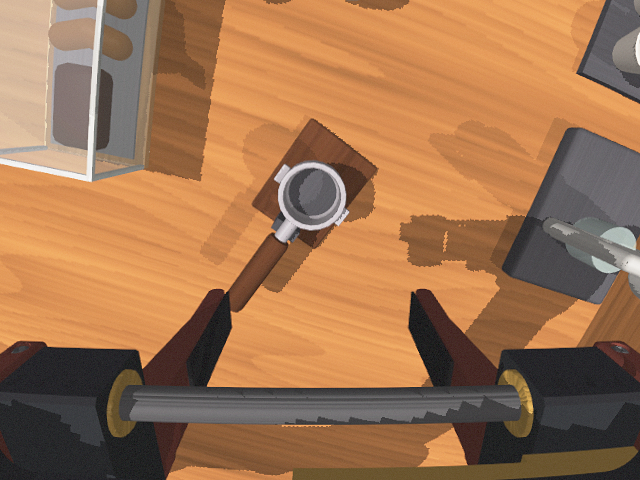

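Basket ring centred at about (312,196), as predicted; fit it precisely.

```bash
python3 - <<'E'
from h import *
from scipy.optimize import least_squares
c=cam('wrist');im=cv2.imread('pics/w1.png')
a=im[140:250,260:370]; cv2.imwrite('pics/w1c.png',cv2.resize(a,None,fx=5,fy=5,interpolation=2))
hsv=cv2.cvtColor(im,cv2.COLOR_BGR2HSV)
m=((hsv[...,1]<40)&(hsv[...,2]>165)).astype(np.uint8); m[:150]=0;m[242:]=0;m[:,:262]=0;m[:,362:]=0
# initial centre, radial search for inner & outer
th=np.linspace(0,2*np.pi,180,endpoint=False)
cen=np.array([.481,-.295])
g=cv2.GaussianBlur(m.astype(float),(0,0),.7)
def score(x):
    s=0
    for rr in (.031,.033,.035):
        for t in th[::2]:
            u=proj(c,[x[0]+rr*np.cos(t),x[1]+rr*np.sin(t),.084]); s+=cv2.getRectSubPix(g.astype(np.float32),(1,1),(float(u[0]),float(u[1])))[0,0]
    return -s
from scipy.optimize import minimize
o=minimize(score,cen,method='Nelder-Mead',options=dict(initial_simplex=[cen,cen+[.004,0],cen+[0,.004]],xatol=1e-4)); print(o.x,o.fun,score(cen),3*90)
v=cv2.resize(im,None,fx=1,fy=1)
v=cv2.resize(a,None,fx=5,fy=5,interpolation=2)
for rr in(.03,.036):
    for t in th:
        u=proj(c,[o.x[0]+rr*np.cos(t),o.x[1]+rr*np.sin(t),.084]);u=(u-[260,140]+.5)*5; cv2.circle(v,(int(u[0]),int(u[1])),1,(0,0,255),-1)
cv2.imwrite('pics/w1d.png',v)
E
```

```text
[ 0.48084738 -0.29484449] -224.04942321777344 -223.44891 270
```

View pics/w1d.png

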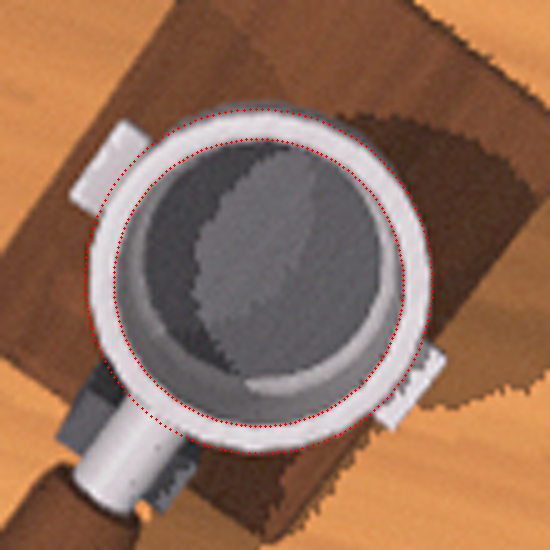

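Call:
move_arm(deltas=[[0,0.02,-0.047,0,100],[0,0.02,-0.047,0,100],[0,0.02,-0.047,0,100],[0,0.02,-0.047,0,100],[0,0.02,-0.047,0,100],[0,0.02,-0.047,0,100],[0,0.02,-0.047,0,100],[0,0.02,-0.047,0,100]])

```text
time: 3.3
tool_pos: [0.5059, 0.0995, 0.3025]
ee_rot: [[0.0, 0.953, 0.302], [-0.001, 0.302, -0.953], [-1.0, -0.0, 0.001]]
wrist_force: [0.6, -0.2, -0.5]
opening: 1.006
```

Call:
move_arm(deltas=[[0,0.02,-0.047,0,70],[0,0.02,-0.047,0,70],[0,0.02,-0.047,0,70],[0,0.02,-0.047,0,70],[0,0,0,0,70],[0,0,0,0,70]])

```text
time: 4.05
tool_pos: [0.5252, 0.3013, 0.3021]
ee_rot: [[-0.001, 0.953, 0.303], [-0.002, 0.303, -0.953], [-1.0, -0.001, 0.001]]
wrist_force: [0.3, -0.7, 0.6]
opening: 0.701
```

```bash
python3 - <<'E'
from h import *
s=r.observe();print(s['time'],s['tool_pos'],s['ee_rot'].round(3),s['q'].round(1))
c=cam('wrist');grab('wrist','w2.png')
for q in ('wide_tamper','narrow_tamper'):
  for d in r.boxes_of(q,'wrist'): print(q,d['bbox'],d['confidence'])
print(proj(c,[.54,.314,.104]),proj(c,[.54,.314,.02]))
E
```

```text
4.05 [0.52523435 0.30131106 0.30205999] [[-0.001  0.953  0.303]
 [-0.002  0.303 -0.953]
 [-1.    -0.001  0.001]] [ -11.6   20.2  -31.7   91.7   11.1   71.3 -117.6]
narrow_tamper [343.9, 211.0, 40.3, 53.1] 0.73
[311.69530109 200.12855592] [313.09305202 187.24249411]
```

View pics/w2.png

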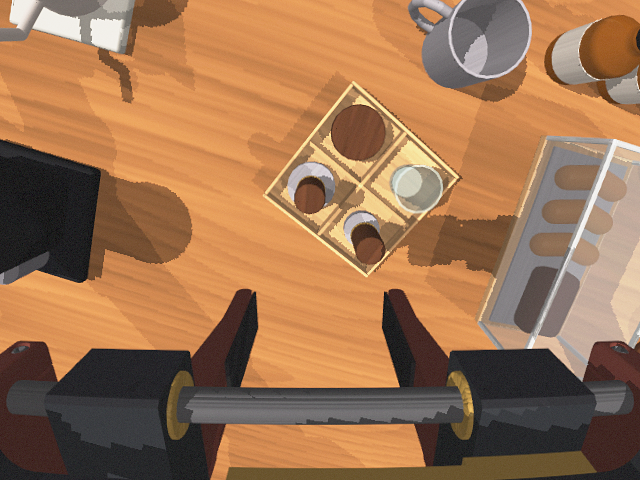

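The wide tamper (foot at about (311,184), top at about (309,196)) and its neighbours are clear; the jaw axis lies along the caddy diagonal. Zoom in and overlay the model.

```bash
cat > ov.py <<'E'
from h import *
c=cam('wrist');im=cv2.imread('pics/w2.png');x0,y0=270,140
def draw(x,y,f):
    v=cv2.resize(im[y0:y0+90,x0:x0+90],None,fx=6,fy=6,interpolation=2)
    for rr,z in((.016,.104),(.016,.042),(.029,.02),(.029,.004)):
        for t in np.linspace(0,6.28,120):
            u=(proj(c,[x+rr*np.cos(t),y+rr*np.sin(t),z])-[x0,y0]+.5)*6; cv2.circle(v,(int(u[0]),int(u[1])),1,(0,0,255) if rr<.02 else (0,255,0),-1)
    cv2.imwrite('pics/'+f,v)
E
python3 - <<'E'
from ov import *
print(onz(c,(309.5,196),.104)); draw(.539,.317,'w2a.png')
E
```

```text
[0.54343509 0.31700951 0.104     ]
```

View pics/w2a.png

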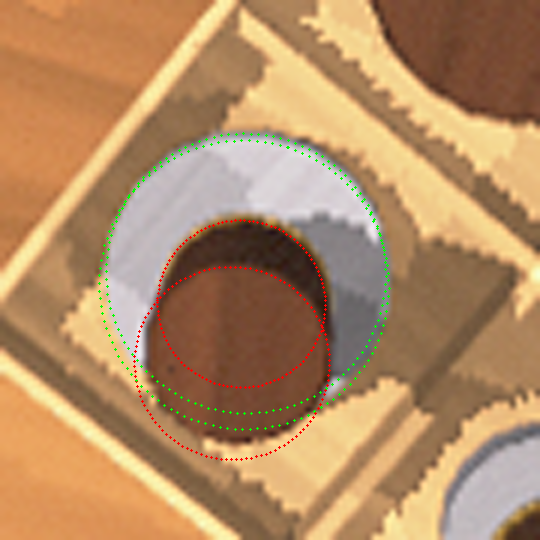

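Call:
move_arm(deltas=[[0.03,0.01,-0.005,0,70],[0.04,0.01,-0.005,0,70],[0.04,0,0,0,70],[0.03,0,0,0,70],[0,0,0,0,70],[0,0,0,0,70]])

```text
time: 4.95
tool_pos: [0.5415, 0.3188, 0.1642]
ee_rot: [[0.002, 0.953, 0.304], [0.001, 0.304, -0.953], [-1.0, 0.002, -0.0]]
wrist_force: [0.1, -0.2, 0.4]
opening: 0.701
```

```bash
python3 - <<'E'
from h import *
s=r.observe();print(s['time'],s['tool_pos'],s['ee_rot'].round(3))
c=cam('wrist');im=grab('wrist','w3.png')
x,y=.541,.317
for rr,z in((.016,.104),(.016,.042),(.029,.02)):
    for t in np.linspace(0,6.28,150):
        u=proj(c,[x+rr*np.cos(t),y+rr*np.sin(t),z]); cv2.circle(im,(int(u[0]+.5),int(u[1]+.5)),0,(0,0,255) if rr<.02 else (0,255,0),-1)
cv2.imwrite('pics/w3a.png',cv2.resize(im[120:320,200:440],None,fx=3,fy=3,interpolation=0))
E
```

```text
4.95 [0.54146258 0.31875625 0.16420594] [[ 0.002  0.953  0.304]
 [ 0.001  0.304 -0.953]
 [-1.     0.002 -0.   ]]
```

View pics/w3a.png

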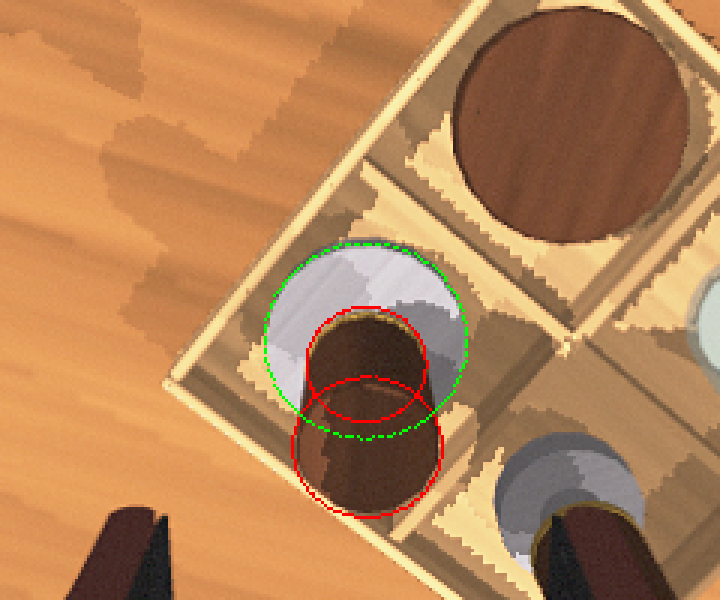

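Call:
move_arm(deltas=[[0.03,0,0,0,70],[0.03,0,0.001,0,70],[0.025,0,0,0,70],[0.014,0,0,0,70],[0,0,0,0,70],[0,0,0,0,70]])

```text
time: 5.75
tool_pos: [0.5416, 0.3187, 0.065]
ee_rot: [[0.002, 0.952, 0.305], [0.001, 0.305, -0.952], [-1.0, 0.002, -0.001]]
wrist_force: [-0.6, 0.1, -0.2]
opening: 0.702
```

Call:
move_arm(deltas=[[0,0,0,0,50],[0,0,0,0,40],[0,0,0,0,30],[0,0,0,0,20],[0,0,0,0,10],[0,0,0,0,10]], squeeze=40)

```text
time: 6.5
tool_pos: [0.541, 0.3178, 0.0637]
ee_rot: [[0.0, 0.952, 0.305], [-0.0, 0.305, -0.952], [-1.0, 0.0, 0.0]]
wrist_force: [-0.1, -0.4, 2.5]
opening: 0.359
```

Call:
move_arm(deltas=[[-0.01,0,0,0,0],[-0.02,0,0,0,0],[-0.03,0,0,0,0],[-0.03,0,0,0,0],[-0.04,0,0,0,0],[-0.04,0,0,0,0],[-0.03,0,0,0,0],[0,0,0,0,0]])

```text
time: 7.5
tool_pos: [0.5417, 0.3193, 0.2673]
ee_rot: [[0.005, 0.952, 0.305], [0.003, 0.305, -0.952], [-1.0, 0.006, -0.002]]
wrist_force: [-0.3, 0.6, -2.3]
opening: 0.36
```

```bash
python3 - <<'E'
from h import *
s=r.observe();print(s['time'],s['tool_pos'],s['ee_rot'].round(3),s['wrist_force'],s['opening'])
c=cam('wrist');im=grab('wrist','w4.png');R=s['ee_rot']
a=s['tool_pos']
print(R.T@(np.array([.4808,-.2948,.26])-a))
E
```

```text
7.5 [0.54170361 0.31933848 0.26728743] [[ 0.005  0.952  0.305]
 [ 0.003  0.305 -0.952]
 [-1.     0.006 -0.002]] [-0.32550275  0.64320721 -2.32128617] 0.359903016302156
[ 0.0048539  -0.24545096  0.56626733]
```

View pics/w4.png

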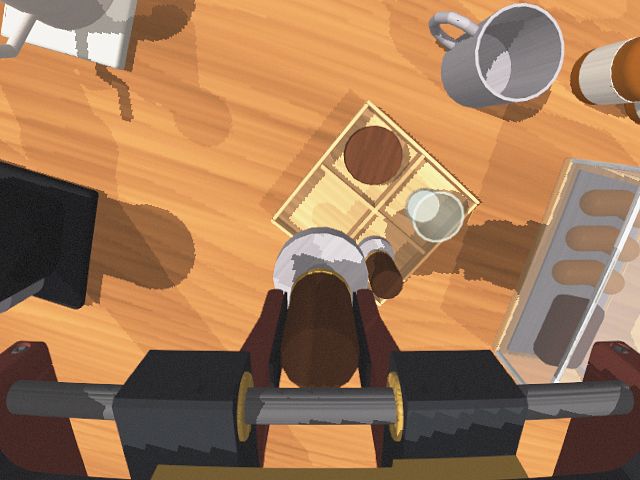

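The wide tamper is held upright and the others are in place. Carry it over the cover.

Call:
move_arm(deltas=[[0,-0.01,0.02,0,0],[0,-0.017,0.04,0,0],[0,-0.017,0.04,0,0],[0,-0.017,0.04,0,0],[0,-0.017,0.04,0,0],[0,-0.017,0.04,0,0],[0,-0.017,0.04,0,0],[0,-0.017,0.04,0,0]])

```text
time: 8.55
tool_pos: [0.5074, -0.0099, 0.2621]
ee_rot: [[-0.003, 0.953, 0.304], [-0.001, 0.304, -0.953], [-1.0, -0.003, -0.0]]
wrist_force: [0.1, 0.3, -2.7]
opening: 0.361
```

Call:
move_arm(deltas=[[0,-0.017,0.04,0,0],[0,-0.017,0.04,0,0],[0,-0.017,0.04,0,0],[0,-0.017,0.04,0,0],[0,-0.017,0.04,0,0],[0,-0.017,0.04,0,0],[0,-0.017,0.04,0,0],[0,-0.014,0.026,0,0]])

```text
time: 9.55
tool_pos: [0.4731, -0.3417, 0.2618]
ee_rot: [[-0.003, 0.953, 0.302], [0.001, 0.302, -0.953], [-1.0, -0.003, -0.002]]
wrist_force: [-0.2, 0.3, -2.3]
opening: 0.361
```

Call:
move_arm(deltas=[[0.03,0,0,0,0],[0.02,0,0,0,0],[0,0,0,0,0],[0,0,0,0,0]])

```text
time: 10.05
tool_pos: [0.4755, -0.3393, 0.2138]
ee_rot: [[-0.0, 0.953, 0.304], [0.0, 0.304, -0.953], [-1.0, -0.0, -0.0]]
wrist_force: [0.5, -0.8, -2.8]
opening: 0.355
```

```bash
python3 - <<'E'
from h import *
s=r.observe();print(s['time'],s['tool_pos'],s['ee_rot'].round(3),s['wrist_force'],s['opening'])
grab('wrist','w5.png')
c=cam('wrist')
grab('scene','s5.png');grab('side','d5.png')
R=s['ee_rot'];print(R.T@(np.array([.4808,-.2948,.16])-s['tool_pos']))
for n in('scene','side'):
  for d in r.boxes_of('wide_tamper',n): print(n,d['bbox'],d['confidence'])
  print(proj(cam(n),s['tool_pos']-[0,0,.06]))
E
```

```text
10.05 [ 0.47545335 -0.33930262  0.21377605] [[-0.     0.953  0.304]
 [ 0.     0.304 -0.953]
 [-1.    -0.    -0.   ]] [ 0.49387102 -0.81118388 -2.79898669] 0.35494671072837164
[ 0.05378031  0.01865498 -0.0407505 ]
scene [93.7, 182.8, 33.6, 66.2] 0.59
[112.67986011 239.34848592]
side [166.3, 250.2, 51.3, 63.7] 0.7
side [412.3, 133.4, 20.2, 41.1] 0.59
[420.84225299 172.15054892]
```

View pics/w5.png

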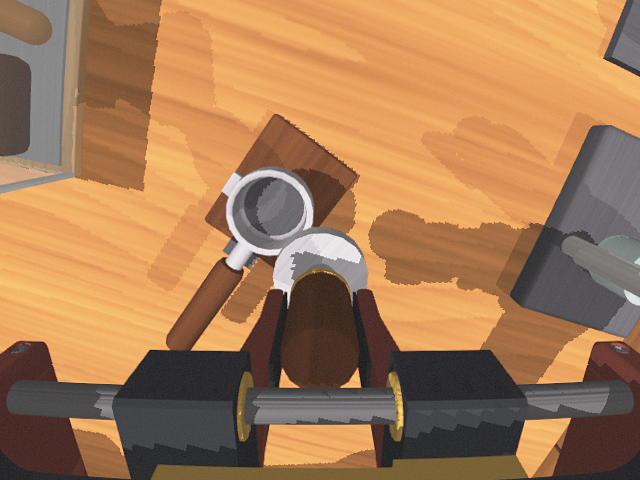

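View pics/s5.png

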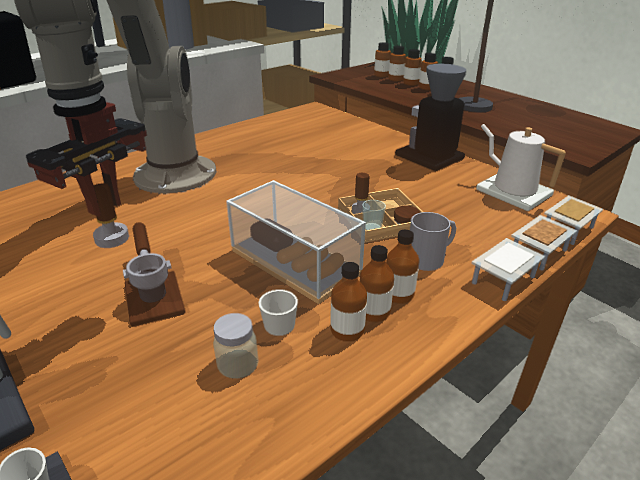

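View pics/d5.png

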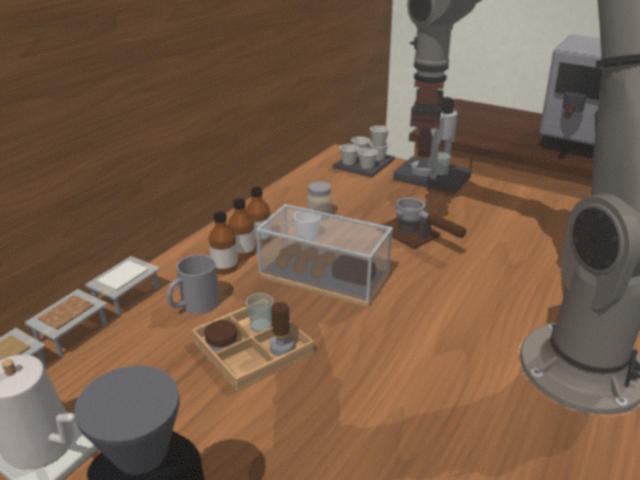

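Measure the foot in the tool frame in this wrist picture.

```bash
cat > f.py <<'E'
from h import *
def draw(imf,out,off,h=.0600,x0=230,y0=200,w=180,hh=200,base=None):
    im=cv2.imread('pics/'+imf); k=r.get_calibration('wrist');M=np.array(k['tool_from_camera']);c=(np.array(k['camera_matrix']),k['k1'],M[:3,3],M[:3,:3])
    v=cv2.resize(im[y0:y0+hh,x0:x0+w],None,fx=3,fy=3,interpolation=2)
    for rr,d in((.029,h),(.029,h-.016),(.016,h-.038),(.016,h-.1)):
        for t in np.linspace(0,6.28,200):
            u=(proj(c,[d,off[0]+rr*np.cos(t),off[1]+rr*np.sin(t)])-[x0,y0]+.5)*3; cv2.circle(v,(int(u[0]),int(u[1])),0,(0,0,255) if rr<.02 else (0,255,0),-1)
    cv2.imwrite('pics/'+out,v)
E
python3 -c "
from f import *
draw('w5.png','w5a.png',(0,0))"
```

```text
(no output)
```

View pics/w5a.png

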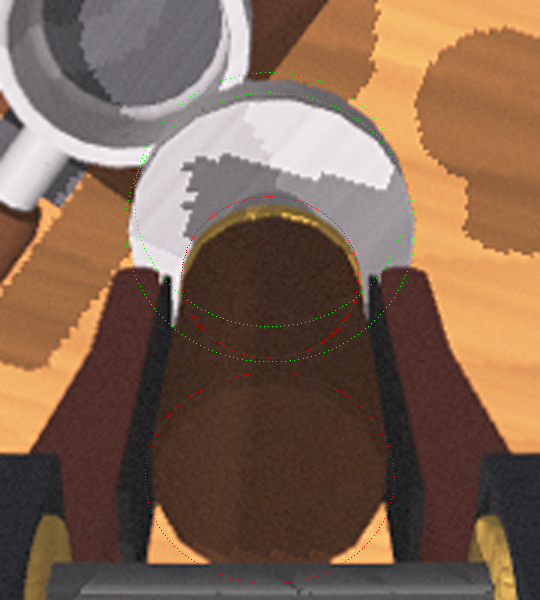

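Call:
move_arm(deltas=[[0,0.01,-0.02,0,0],[0,0.01,-0.02,0,0],[0.015,0,0,0,0],[0.017,0,0,0,0],[0.015,0,0,0,0],[0,0,0,0,0],[0,0,0,0,0]])

```text
time: 11.18
tool_pos: [0.483, -0.2953, 0.1667]
ee_rot: [[0.0, 0.953, 0.304], [-0.0, 0.304, -0.953], [-1.0, 0.0, 0.0]]
wrist_force: [0.6, 1.0, -2.7]
opening: 0.362
```

```bash
cat > v.py <<'E'
from f import *
def look(t):
    s=r.observe();print(s['time'],s['tool_pos'],s['ee_rot'].round(3).tolist(),s['wrist_force'],s['opening'],abs(s['qvel']).max())
    R=s['ee_rot'];print('to go',R.T@(np.array([.4808,-.2948,.159])-s['tool_pos']))
    w=grab('wrist',f'w{t}.png');a=grab('scene',f's{t}.png');b=grab('side',f'd{t}.png')
    cv2.imwrite(f'pics/s{t}c.png',cv2.resize(a[190:300,100:200],None,fx=5,fy=5,interpolation=2))
    cv2.imwrite(f'pics/d{t}c.png',cv2.resize(b[160:235,370:460],None,fx=7,fy=7,interpolation=2))
    cv2.imwrite(f'pics/w{t}c.png',cv2.resize(w[180:340,220:420],None,fx=4,fy=4,interpolation=2))
E
python3 -c "
from v import *
look(6)"
```

```text
11.175 [ 0.48303345 -0.29526654  0.16672331] [[0.0, 0.953, 0.304], [-0.0, 0.304, -0.953], [-1.0, 0.0, 0.0]] [ 0.5878874   1.01135838 -2.65467362] 0.36160340481935815 0.5947385561327043
to go [ 0.00772275 -0.00198698 -0.00112539]
```

View pics/w6c.png

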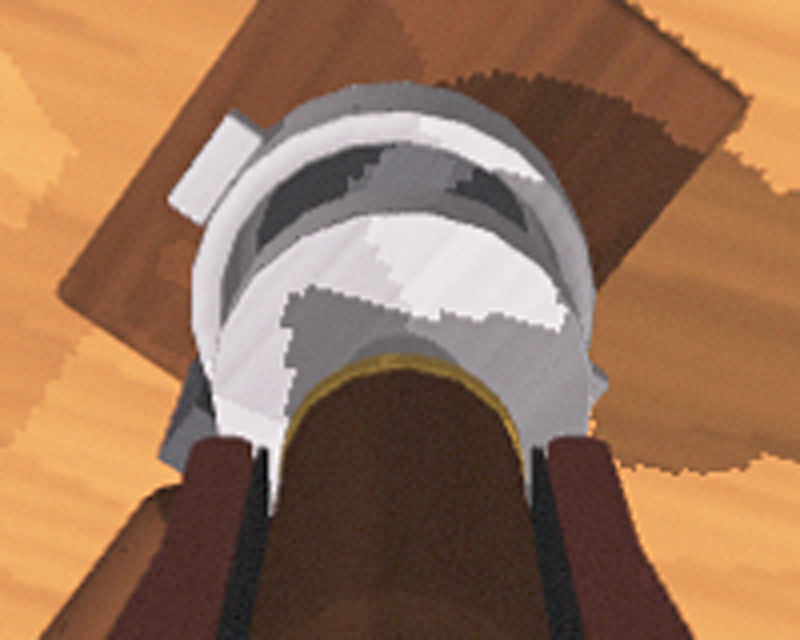

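View pics/s6c.png

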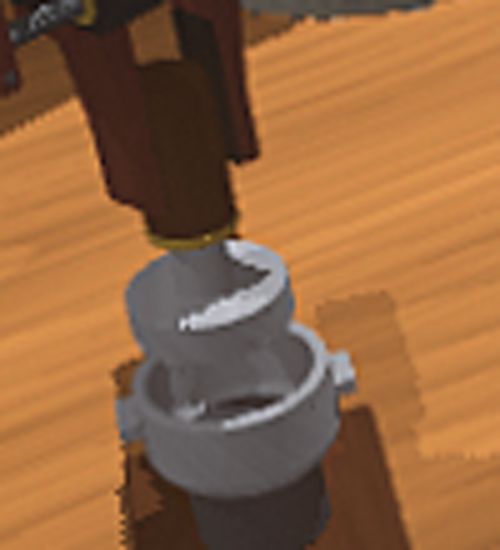

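View pics/d6c.png

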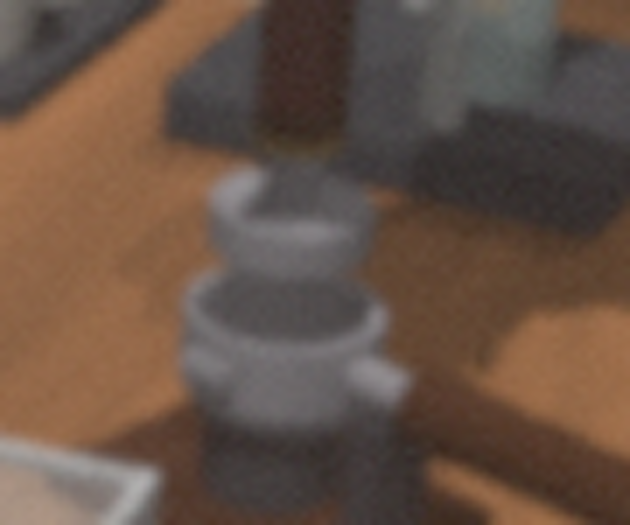

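```bash
cat > o.py <<'E'
from v import *
def circ(v,c,P,rr,x0,y0,f,col):
    for t in np.linspace(0,6.28,200):
        u=(proj(c,[P[0]+rr*np.cos(t),P[1]+rr*np.sin(t),P[2]])-[x0,y0]+.5)*f; cv2.circle(v,(int(u[0]),int(u[1])),1,col,-1)
def ov(t,foot,bas=(.4808,-.2948,.084)):
    foot=np.array(foot)
    for n,k,x0,y0,w,h,f in(('scene','s',100,190,100,110,5),('side','d',370,160,90,75,7)):
        im=cv2.imread(f'pics/{k}{t}.png');c=cam(n);v=cv2.resize(im[y0:y0+h,x0:x0+w],None,fx=f,fy=f,interpolation=2)
        circ(v,c,bas,.036,x0,y0,f,(255,255,0)); circ(v,c,foot,.029,x0,y0,f,(0,255,0));circ(v,c,foot+[0,0,.016],.029,x0,y0,f,(0,255,0));circ(v,c,foot+[0,0,.038],.016,x0,y0,f,(0,0,255))
        cv2.imwrite(f'pics/{k}{t}o.png',v)
E
python3 -c "
from o import *
ov(6,[.483,-.2953,.1067])"
```

```text
(no output)
```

View pics/s6o.png

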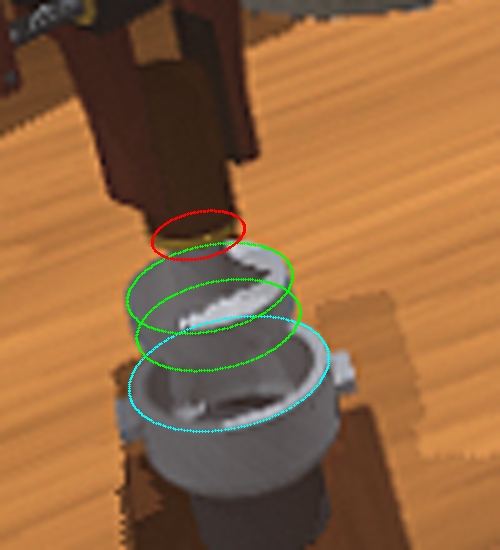

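View pics/d6o.png

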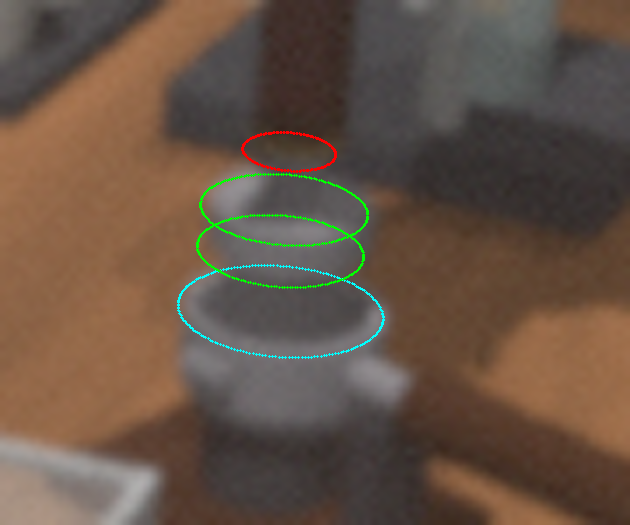

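```bash
cat > fit.py <<'E'
from o import *
from scipy.ndimage import map_coordinates
def pts(c,P,rr,n=120):
    return np.array([proj(c,[P[0]+rr*np.cos(t),P[1]+rr*np.sin(t),P[2]]) for t in np.linspace(0,2*np.pi,n,endpoint=False)])
def hull(c,P,rr,h):
    a=np.vstack([pts(c,P,rr),pts(c,np.array(P)+[0,0,h],rr)]).astype(np.float32)
    hu=cv2.convexHull(a)[:,0]; # resample
    q=np.vstack([hu,hu[:1]]);L=np.r_[0,np.cumsum(np.linalg.norm(np.diff(q,axis=0),axis=1))]
    s=np.linspace(0,L[-1],200,endpoint=False);return np.c_[np.interp(s,L,q[:,0]),np.interp(s,L,q[:,1])]
def shift(imf,curves,rng=5,mask=None):
    im=cv2.imread('pics/'+imf).astype(np.float32);im=cv2.GaussianBlur(im,(0,0),.8)
    g=np.zeros(im.shape[:2])
    gx=np.stack([cv2.Sobel(im[...,k],cv2.CV_32F,1,0) for k in range(3)]);gy=np.stack([cv2.Sobel(im[...,k],cv2.CV_32F,0,1) for k in range(3)])
    best=[]
    N=[]
    for p in curves:
        d=np.roll(p,-1,0)-np.roll(p,1,0);d/=np.linalg.norm(d,axis=1)[:,None];N.append(np.c_[d[:,1],-d[:,0]])
    P=np.vstack(curves);N=np.vstack(N)
    for du in np.arange(-rng,rng+.1,.25):
        for dv in np.arange(-rng,rng+.1,.25):
            q=[P[:,1]+dv,P[:,0]+du]
            s=0
            for k in range(3):
                s=s+np.abs(map_coordinates(gx[k],q,order=1)*N[:,0]+map_coordinates(gy[k],q,order=1)*N[:,1])
            best.append((np.minimum(s,300).mean(),du,dv))
    best.sort(reverse=True);return [(round(float(a),1),float(b),float(c)) for a,b,c in best[:3]]
E
cat > run.py <<'E'
from fit import *
import sys
def run(t,foot,bas=np.array([.4808,-.2948,.084])):
    foot=np.array(foot)
    J=[];b=[]
    for n,k in(('scene','s'),('side','d')):
        c=cam(n)
        sr=shift({'s':'scene0.png','d':'side0.png'}[k],[pts(c,bas,.036),pts(c,bas,.030)])
        H=hull(c,foot,.029,.016); z=H[:,1]; 
        # drop upper part hidden by neck? keep all
        sf=shift(f'{k}{t}.png',[H])
        print(n,'rim',sr,'foot',sf)
        rel=np.array(sf[0][1:])-np.array(sr[0][1:])
        e=1e-3
        Jc=np.array([(proj(c,foot+np.eye(3)[i]*e)-proj(c,foot))/e for i in range(3)]).T
        J.append(Jc);b.append(rel)
    J=np.vstack(J);b=np.hstack(b)
    x,res,_,_=np.linalg.lstsq(J,b,rcond=None); print('foot correction rel. to rim',x,'resid px',b-J@x)
    f=foot+x; print('foot-rim',f-bas)
E
python3 -c "
from run import *
run(6,[.483,-.2953,.1067])"
```

```text
scene rim [(294.3, 0.0, -0.25), (294.2, 0.25, 0.0), (294.0, 0.25, -0.25)] foot [(222.2, -1.0, -1.5), (222.0, -0.75, -1.5), (221.3, -1.25, -1.5)]
side rim [(143.5, 0.75, -1.75), (143.4, 0.75, -2.0), (143.3, 0.5, -2.0)] foot [(154.6, 1.25, -1.5), (154.1, 1.0, -1.5), (153.7, 1.5, -1.5)]
foot correction rel. to rim [-2.45154978e-03  2.72272361e-05  9.16434598e-04] resid px [-0.34123432 -0.23825678 -0.45103465  0.35418021]
foot-rim [-0.00025155 -0.00047277  0.02361643]
```

Scene and side agree with the wrist view: the foot is about 2 mm off along −y of the tool, already compensated, so it's centred within about 0.5 mm and 23 mm above the rim. Lower by 8 mm.

Call:
move_arm(deltas=[[0.004,0,0,0,0],[0.004,0,0,0,0],[0,0,0,0,0],[0,0,0,0,0],[0,0,0,0,0],[0,0,0,0,0]])

```text
time: 12.08
tool_pos: [0.4829, -0.2949, 0.1588]
ee_rot: [[0.0, 0.952, 0.305], [-0.0, 0.305, -0.952], [-1.0, 0.0, 0.0]]
wrist_force: [-0.6, 0.5, -2.5]
opening: 0.361
```

```bash
python3 -c "
from run import *
look(7); s=r.observe(); run(7,s['tool_pos']-[0,0,.06])"
```

```text
12.075 [ 0.48292879 -0.29486735  0.15875284] [[0.0, 0.952, 0.305], [-0.0, 0.305, -0.952], [-1.0, 0.0, 0.0]] [-0.58825606  0.51918483 -2.51552382] 0.36059969520381124 0.11839422939439308
to go [-0.00024749 -0.00200688 -0.00071311]
scene rim [(294.3, 0.0, -0.25), (294.2, 0.25, 0.0), (294.0, 0.25, -0.25)] foot [(215.9, -1.0, -1.25), (215.9, -0.75, -1.25), (215.5, -0.5, -1.25)]
side rim [(143.5, 0.75, -1.75), (143.4, 0.75, -2.0), (143.3, 0.5, -2.0)] foot [(173.9, 0.75, 4.75), (173.7, 0.75, 5.0), (173.5, 1.0, 4.75)]
foot correction rel. to rim [-0.00948917  0.00462397 -0.00793181] resid px [-1.95597294 -1.34772898 -2.57986472  1.99768359]
foot-rim [-0.00739715  0.00459053  0.00677419]
```

View pics/s7c.png

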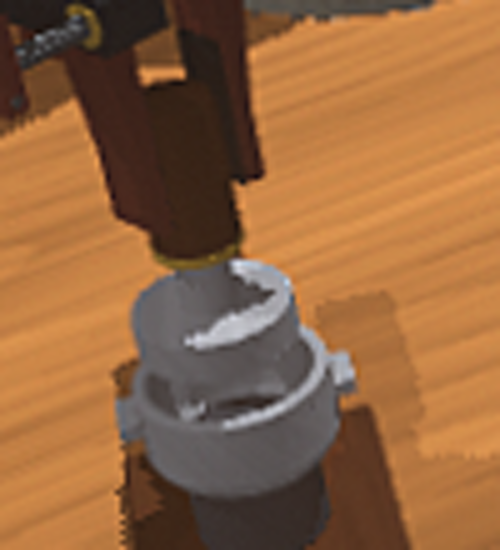

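View pics/d7c.png

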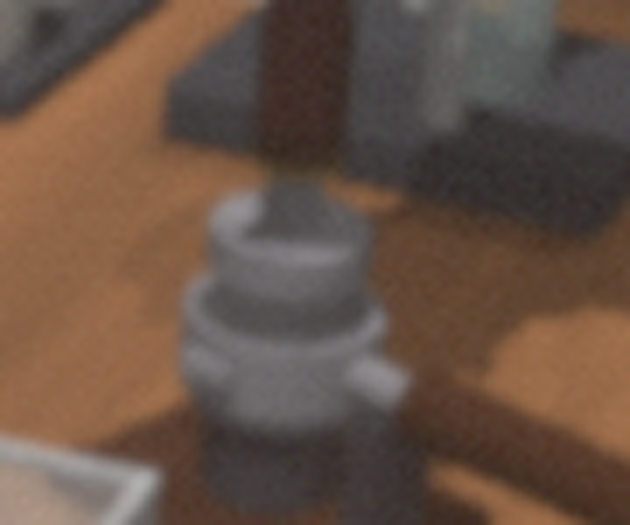

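View pics/w7c.png

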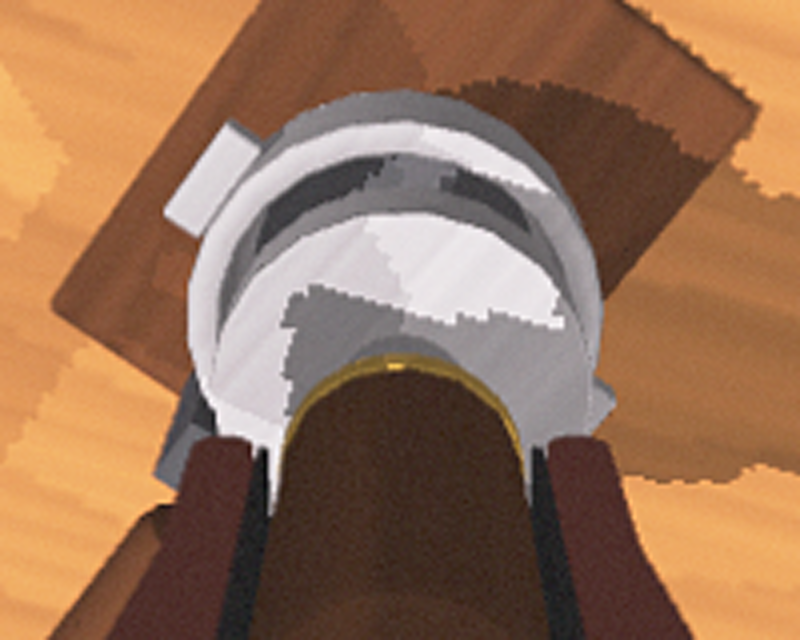

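The side fit locked onto the rim edge (large residual), so repeat it with a narrower search.

```bash
sed -i "s/\[H\])/[H],rng=2.5)/" run.py; python3 -c "
from run import *
s=r.observe(); run(7,s['tool_pos']-[0,0,.06])
W0={}
for q in ['cup','jar','pitcher','leveller','shot_glass','narrow_tamper']:
    print(q,[np.round(d['bbox']).tolist() for d in r.boxes_of(q,'scene')][:1])
a=cv2.imread('pics/scene0.png').astype(int);b=cv2.imread('pics/s7.png').astype(int)
d=(abs(a-b).max(2)>40); print('changed px right of 200, by boxes', d[170:380,205:385].sum(), d[150:250,330:440].sum())
"
```

```text
scene rim [(294.3, 0.0, -0.25), (294.2, 0.25, 0.0), (294.0, 0.25, -0.25)] foot [(215.9, -1.0, -1.25), (215.9, -0.75, -1.25), (215.5, -0.5, -1.25)]
side rim [(143.5, 0.75, -1.75), (143.4, 0.75, -2.0), (143.3, 0.5, -2.0)] foot [(136.4, 1.25, -1.25), (136.0, 1.5, -1.25), (135.8, 1.25, -1.0)]
foot correction rel. to rim [-2.56587674e-03 -9.80096495e-06  2.97652428e-04] resid px [-0.36176037 -0.24926466 -0.47715016  0.36947482]
foot-rim [-4.73854329e-04 -4.32395493e-05  1.50036593e-02]
cup [[257.0, 289.0, 42.0, 44.0]]
jar [[212.0, 316.0, 47.0, 60.0]]
pitcher [[410.0, 210.0, 49.0, 60.0]]
leveller [[393.0, 203.0, 26.0, 21.0]]
shot_glass [[363.0, 201.0, 26.0, 26.0]]
narrow_tamper [[255.0, 287.0, 43.0, 48.0]]
changed px right of 200, by boxes 57 471
```

```bash
python3 -c "
from h import *
print(r.close_job())"
```

```text
the job is handed in; nothing more can be done
None
```

I took the wide tamper out of its caddy compartment, carried it over the cake display and handed the job in with it still gripped above the basket. The carry kept the foot at about 0.2 m, against the display's 0.125 m top. The job took about 12 s of the 45 s allowed, and no verdict was reported.

- **Position:** the last scene and side pictures put the foot about 0.5 mm off the basket axis and 15 mm above the rim. The wrist picture agreed to about 1 mm.
- **Grip and stillness:** the fingers are on the handle (opening 0.36, about 32 mm), the tool axis reads vertical and the arm was practically still. I did not measure the tamper's own tilt exactly; the wrist view suggested about 0.01–0.02 rad, well under the limit.
- **Contact:** the wrist force stayed at about the tamper's weight from the lift onward, and I saw no sign of it touching the stand or the display.
- **Bystanders:** a before-and-after scene comparison showed the other things unmoved, apart from the spot the tamper left. I did not compare the side view.

**Checks that disagreed:**
- One fit of the foot in the side picture locked onto the basket rim and gave a wrong offset with large residuals. Narrowing the search fixed it.
- The network also reported the cup as the narrow tamper in the last scene picture, so I disregarded that box. Earlier views showed the narrow tamper in its compartment.
- The wrist camera showed the foot about 2 mm off the tool axis, and the other two cameras confirmed it. I compensated for that in the final position.

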